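# Hold a flange to a resonator for tack welding

### The arm

A 6-joint arm with a two-finger parallel gripper is mounted at the origin on the work surface. World frame = base frame: x ahead of the robot, y to its left, z up, the work surface at z = 0. Lengths are in m, angles in rad, forces in N, time in s.
With the tool pointing down it reaches from about 0.275 to 0.85 m from the base axis. Payload 5.2 kg.
Tool frame: the origin (TCP) lies between the finger pads; the fingertips stand 8 mm ahead of it and the grasp point (between the pads) lies 11 mm behind it (robot.finger_overhang is the z of the fingertips in the tool frame, in m); z points along the fingers, y is the direction in which the jaws open and shut (so a half turn about z gives the same grasp; the last joint's range is limited). The gripper opens to 85 mm and grips with 20 to 120 N. Pads are 22 mm wide; open, the fingers measure 114 mm over their backs; the gripper's body (76 mm by 85 mm) begins 54 mm behind the grasp point. The pads swing forward as they close: fully open they stand 13 mm farther back than shut.
Start: joints at [1.094, 0.259, 1.535, -0, 1.348, -0.203], TCP at [0.149, 0.53, 0.239] pointing down, gripper open.
Joint ranges: [-3.14, 3.14], [-0.91, 2.08], [0.19, 2.58], [-1.22, 4.36], [0.22, 2.71], [-3.12, 3.12]. Speed limits (rad/s): [2.57, 2.57, 3.14, 3.14, 3.14, 3.14].

### API

Orientations are given as a unit quaternion [w, x, y, z].
In Python, from cell import robot, cams gives the robot as it stands.
- The arm moves only by the tool arm_command, never from a script. Its argument "commands" is a list of rows, each an object of numbers: "tx", "ty", "tz": the shift along the tool's x, y, z in cm; "wx", "wy", "wz": the turn, a rotation vector about the tool's x, y, z in degrees; "jaw": the opening, from -1 (shut) to 1 (fully open), so that 0 is half open. A call has 1 to 10 rows; each row shifts and turns the pose as measured when the row begins, along the tool's axes as they then stand; what a row does not reach is not made up. A row lasts 1/10 s, in which the tool goes at most 50 mm and 8.59 degrees, less where a joint would pass 70% of its speed; a pose out of reach is approached as far as the arm can. A call with a gripper value outside its range is refused whole. The fingers move at their own pace and stop on an object; the grip force is fixed at half the most. Time passes only in rows, so rows that do not move let the fingers close. It gives the time, the measured TCP pose, the force and the opening at its end, in the units of the state.
- robot.sense(): the state, without advancing time (a new reading comes with each control period).
- cams.get_image(name): name is "scene" or "top"; returns (picture, depth): 420x560x3 uint8, blue, green, red; 420x560 float32, m along the optical axis (not along the pixel's ray), 0 where there is no reading.
- cams.calibration(name): a dict with "fovy" (degrees; the focal length in pixels is half the picture's height over the tangent of half this angle, whatever the lens; pixels are square), "cx", "cy" (the principal point, pixels), "k1" (the pictures are not rectified: a ray, as slopes to the right and down, at radius r is drawn at 1 + k1 r^2 times it, then the intrinsics apply), "rvec" (rotation vector, rad) and "tvec" (3), from world to camera coordinates, as OpenCV has them. Camera axes: x right, y down, z forward; pixel columns grow to the right and rows downward; lengths in m; the calibration is good to about 2 mm. A picture is of the moment at which its call begins. calibration takes no time and is no camera call.
- robot.finish_job(): hands the job in, once; it reports no verdict.
The state is a dict: "t": time; "joint_pos": joint angles; "joint_vel": joint speeds; "joint_torque": joint torques, N m; "eef_pos": TCP position; "orientation": TCP orientation; "wrist_force": force on the tool from outside, world axes, zero at the start; "wrist_torque": the same for the moment, N m; "opening": opening from 0.0 (shut) to 1.0 (fully open).
Only numpy, scipy, OpenCV 4.12 (cv2) and the standard library are available. Lean on these libraries where they do the work, as an engineer would, in place of code of your own. Each camera call takes 0.05 s, during which the arm holds its last target. There are 200 camera calls.

### The job

Lay the round exhaust resonator gently in the two V saddles of the sloping cradle, centred lengthwise, with its long plain pipe stub pointing uphill, and let go of it. Then take the tall two-bolt flange out of the wooden rack and hold it in the air off the end of that stub for a colleague to tack weld: bore in line with the pipe, face square to it, about 15 mm of gap and not touching, its two bolt-hole lugs one above the other. Finish while still holding the flange there, and leave the other flanges and everything else on the bench alone.

Things in the scene. Friction and masses are not known exactly. Their poses are not given: they have to be found in the camera images.
- resonator_mid (a point): centre of the exhaust resonator's body, on its axis: a loose aluminium cylinder 60 mm in diameter, 130 mm long, about 0.6 kg, lying on its side on the bench (axis 30 mm up). x runs along it to the long plain stub (48 mm diameter, ends 115 mm from this point); a short flared collar (56 mm) ends 95 mm the other way. It may be rolled about x
- resonator: the same resonator as a body; origin 30 mm below its centre, across the axis, same axes
- stub_end (a point): centre of the open end of the resonator's long stub, 115 mm from the centre of the body
- saddle (a point): where the centre of the resonator's body belongs: on its seated axis, half-way between the two V saddles, 130 mm above the bench. x points uphill along that axis, 12 degrees above level; y is level; z is square to them, away from the Vs. The Vs (steel, 90 degrees, open upwards, 14 mm wide along x) are centred 40 mm before and after this point and reach 42 mm either side, to 4 mm below it
- cradle: the fixed grey cradle, foot 220 x 100 mm; origin under its centre on the bench, x uphill, directly below the saddle point
- flange_mid (a point): centre of the two-bolt flange, in its bore: a loose steel plate 10 mm thick, about 0.4 kg, standing upright in a slot of the rack. A ring of 80 mm outside diameter with a 48 mm bore, and a lug 40 mm wide with a bolt hole above and below, ending 65 mm from this point; 130 mm tall, the tallest of the three. x is square to the plate (along the bore), z up the lugs
- flange: the same flange as a body; origin under its lower lug, 65 mm below its centre, same axes
- rack: fixed wooden rack 200 x 80 mm holding three upright flanges one behind another along its x, 75 mm apart, each 10 mm plate in a 12.5 mm wide slot, in any order; origin under its centre on the bench. Its slot floor is 10 mm and the tops of its slot walls 55 mm above the bench
- square_flange: square four-bolt flange 95 x 95 x 10 mm standing in the rack, to be left; origin under its lower edge
- triangle_flange: triangular three-bolt flange, 104 mm tall, 110 mm wide at the foot, standing in the rack, to be left; origin under its lower edge
- grinder: angle grinder lying on the bench beyond the resonator, 280 mm long, to be left alone; origin on the bench under its grip
- wrench: spanner 170 mm long lying on the bench, to be left alone
- screwdriver: screwdriver 200 mm long lying on the bench, to be left alone
- socket: steel socket, 36 mm diameter, 45 mm tall, standing on the bench, to be left alone
- pliers: blue-handled pliers 150 mm long lying on the bench, to be left alone

How it is judged:
By the outcome, as a careful person would: the job done as asked, in the order asked, and still so for the second after the job is handed in, while the arm keeps its last pose, push and grip.
It also fails if it takes over 64 s, if anything falls off the work surface, if the arm or the gripper's body presses on something with over 40 N, if the wrist force passes 120 N, or if a joint passes its speed limit or range.

## Working session

There is one attempt and no reset: what is moved stays moved. The work goes in short steps, Python scripts to look and compute and a tool call to move; the robot and the scene stay as the last step left them, time stands still between calls to the robot, and variables do not carry over. Pictures are saved under pics/ and viewed, about 8 in all and at most 12, crops included, and the job is handed in when it is done.

Besides the shell and the picture viewer there is one more tool, called after "Emit:" in YAML: its name, and indented under it one key for each argument. arm_command: Moves the arm, as the interface text tells. Its arguments: {"type":"object","properties":{"commands":{"type":"array","items":{"type":"object","properties":{"tx":{"type":"number"},"ty":{"type":"number"},"tz":{"type":"number"},"wx":{"type":"number"},"wy":{"type":"number"},"wz":{"type":"number"},"jaw":{"type":"number"}}}}},"required":["commands"]}

```bash
ls; mkdir -p pics; cat > h.py <<'E'
import numpy as np, cv2
from cell import robot, cams
def cal(n):
    c=cams.calibration(n); f=210/np.tan(np.radians(c["fovy"])/2)
    R=cv2.Rodrigues(np.array(c["rvec"],float))[0]; return c,f,R,np.array(c["tvec"],float)
def cloud(n,depth):
    c,f,R,t=cal(n)
    v,u=np.mgrid[:420,:560]; K=np.array([[f,0,c["cx"]],[0,f,c["cy"]],[0,0,1]])
    p=np.stack([u,v],-1).reshape(-1,1,2).astype(float)
    s=cv2.undistortPoints(p,K,np.array([c["k1"],0,0,0.])).reshape(420,560,2)
    P=np.dstack([s*depth[...,None],depth]); W=(P-t)@R
    W[depth==0]=np.nan
    return W
def snap(n):
    im,d=cams.get_image(n); return im,cloud(n,d)
E
python3 - <<'E'
from h import *
for n in ["scene","top"]:
    im,W=snap(n); cv2.imwrite(f"pics/{n}0.png",im); np.save(f"{n}0.npy",W)
    c,f,R,t=cal(n); print(n,c,f,-R.T@t)
print(robot.sense())
E
```

```text
pics
scene {'fovy': 51.22471969615919, 'cx': 282.0961125444223, 'cy': 208.79555585735616, 'k1': 0.02451333193184714, 'rvec': array([ 2.27890046,  1.33265281, -0.39311714]), 'tvec': array([-0.25692447, -0.33418703,  1.31878917])} 438.0612763834725 [ 0.98543984 -0.24494685  0.94117236]
top {'fovy': 51.041146031269385, 'cx': 269.0486920378301, 'cy': 211.44377632104363, 'k1': -0.010053857480719904, 'rvec': array([ 2.14362838, -2.18578678,  0.12102454]), 'tvec': array([0.03310766, 0.56175429, 0.97537025])} 439.86761970249887 [0.45100833 0.02414319 1.03151331]
{'t': 0.1, 'joint_pos': array([ 1.09418892e+00,  2.59269255e-01,  1.53595083e+00,  1.35460669e-06,
        1.34800313e+00, -2.02812672e-01]), 'joint_vel': array([ 0.00086962, -0.00348973, -0.00144386,  0.00065046,  0.00157804,
       -0.00022185]), 'joint_torque': array([ 2.79959080e-03, -4.46964741e+01, -2.91249472e+01, -6.49625395e-05,
        6.28967842e-03, -5.54818570e-06]), 'eef_pos': array([0.14848557, 0.52910979, 0.23856744]), 'orientation': array([-2.72284194e-04,  1.36470273e-01,  9.90643831e-01, -7.68464985e-04]), 'wrist_force': array([-0.80592079,  0.77641439,  0.31412083]), 'wrist_torque': array([-0.05476969, -0.02225982, -0.01482328]), 'opening': 0.9983470216194394}
```

View pics/scene0.png

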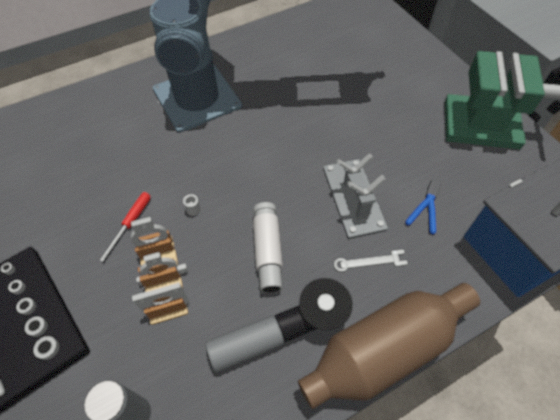

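View pics/top0.png

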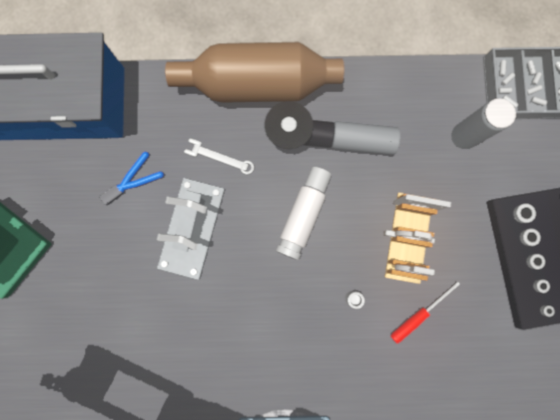

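The scene picture shows the resonator at (267,248), the cradle at (355,195) and the rack at (158,270). The top view shows the resonator at (304,213) with its stub towards +x, the cradle at (190,230) and the rack at (410,240). Next I'll measure them.

```bash
python3 - <<'E'
from h import *
T=np.load("top0.npy");S=np.load("scene0.npy")
im=cv2.imread("pics/top0.png");ims=cv2.imread("pics/scene0.png")
np.set_printoptions(precision=4,suppress=True)
def reg(W,r,zlo,zhi):
    a=W[r[1]:r[3],r[0]:r[2]].reshape(-1,3); a=a[np.isfinite(a[:,0])]; return a[(a[:,2]>zlo)&(a[:,2]<zhi)]
def ax(a,n):
    m=a[:,:2].mean(0);e=np.linalg.svd(a[:,:2]-m,full_matrices=False)[2][0];e=e*np.sign(e[0])
    q=np.array([-e[1],e[0]]);s=(a[:,:2]-m)@e;w=(a[:,:2]-m)@q
    print(n,len(a),"mean",m,"dir",e,np.degrees(np.arctan2(e[1],e[0])),"s",np.percentile(s,[0,.5,99.5,100]),"w",np.percentile(w,[0,.5,99.5,100]))
    return m,e,q,s,w
for n,W,r in [("top",T,(265,155,345,270)),("scene",S,(240,190,295,305))]:
    a=reg(W,r,0.035,0.07);m,e,q,s,w=ax(a,"res "+n)
    for k in np.arange(-.12,.13,.01):
        b=(s>k)&(s<=k+.01)
        if b.sum()>5: print("  s%.2f zmax %.4f w %.4f %.4f"%(k,np.percentile(a[b,2],98),w[b].min(),w[b].max()))
for n,W,r in [("top",T,(150,170,235,285)),("scene",S,(318,145,392,240))]:
    a=reg(W,r,0.005,0.03);m,e,q,s,w=ax(a,"foot "+n)
    a=reg(W,r,0.06,0.2); p=(a[:,:2]-m); s=p@e;w=p@q
    for k in np.arange(-.12,.12,.008):
        b=(s>k)&(s<=k+.008)
        if b.sum()>2: print("  s%.3f n%d z %.4f..%.4f w %.4f %.4f"%(k,b.sum(),a[b,2].min(),a[b,2].max(),w[b].min(),w[b].max()))
for n,W,r in [("top",T,(380,185,455,290)),("scene",S,(125,210,195,325))]:
    a=reg(W,r,0.06,0.16);
    a=a[np.argsort(a[:,0])]; 
    g=np.split(a,np.where(np.diff(a[:,0])>0.012)[0]+1)
    for b in g:
        if len(b)>10: ax(b,"fl "+n); print("   z",b[:,2].min(),b[:,2].max(),b.min(0),b.max(0))
c=[cv2.resize(im[180:295,375:465],None,fx=4,fy=4,interpolation=2),cv2.resize(ims[210:325,120:210],None,fx=4,fy=4,interpolation=2)]
cv2.imwrite("pics/rack.png",np.hstack(c))
E
```

```text
res top 2214 mean [ 0.5547 -0.0569] dir [ 0.9146 -0.4043] -23.847869960664255 s [-0.1013 -0.1007  0.108   0.1095] w [-0.0296 -0.0289  0.0281  0.0286]
  s-0.11 zmax 0.0570 w -0.0238 0.0270
  s-0.10 zmax 0.0592 w -0.0277 0.0266
  s-0.09 zmax 0.0596 w -0.0271 0.0251
  s-0.08 zmax 0.0571 w -0.0265 0.0249
  s-0.07 zmax 0.0610 w -0.0288 0.0283
  s-0.06 zmax 0.0620 w -0.0293 0.0280
  s-0.05 zmax 0.0617 w -0.0293 0.0281
  s-0.04 zmax 0.0614 w -0.0292 0.0283
  s-0.03 zmax 0.0611 w -0.0291 0.0280
  s-0.02 zmax 0.0617 w -0.0289 0.0285
  s-0.01 zmax 0.0614 w -0.0293 0.0286
  s-0.00 zmax 0.0612 w -0.0293 0.0285
  s0.01 zmax 0.0615 w -0.0293 0.0281
  s0.02 zmax 0.0606 w -0.0285 0.0283
  s0.03 zmax 0.0617 w -0.0290 0.0279
  s0.04 zmax 0.0616 w -0.0296 0.0284
  s0.05 zmax 0.0614 w -0.0291 0.0286
  s0.06 zmax 0.0557 w -0.0243 0.0228
  s0.07 zmax 0.0556 w -0.0233 0.0229
  s0.08 zmax 0.0560 w -0.0231 0.0231
  s0.09 zmax 0.0556 w -0.0236 0.0219
  s0.10 zmax 0.0560 w -0.0235 0.0220
res scene 1986 mean [ 0.5655 -0.0588] dir [ 0.914  -0.4056] -23.930248385364983 s [-0.112  -0.1106  0.0989  0.0998] w [-0.02
[... 3570 characters left out ...]
0.2853] dir [0.1973 0.9803] 78.62159553159331 s [-0.0396 -0.0388  0.0377  0.0385] w [-0.015  -0.0045  0.0085  0.0088]
   z 0.06003171418273088 0.14342789929947378 [ 0.4139 -0.3243  0.06  ] [ 0.4493 -0.2465  0.1434]
fl scene 361 mean [ 0.5019 -0.2952] dir [0.1863 0.9825] 79.26245257944903 s [-0.0397 -0.0377  0.0365  0.0371] w [-0.0042 -0.0041  0.0082  0.0084]
   z 0.060362743500773544 0.11863449057757405 [ 0.4883 -0.3344  0.0604] [ 0.5113 -0.2587  0.1186]
fl scene 601 mean [ 0.5753 -0.3155] dir [0.1835 0.983 ] 79.42857878003605 s [-0.0484 -0.0481  0.0466  0.0466] w [-0.0046 -0.0042  0.0082  0.0088]
   z 0.0600489699176949 0.11076050012522039 [ 0.559  -0.3632  0.06  ] [ 0.5869 -0.2686  0.1108]
```

View pics/rack.png

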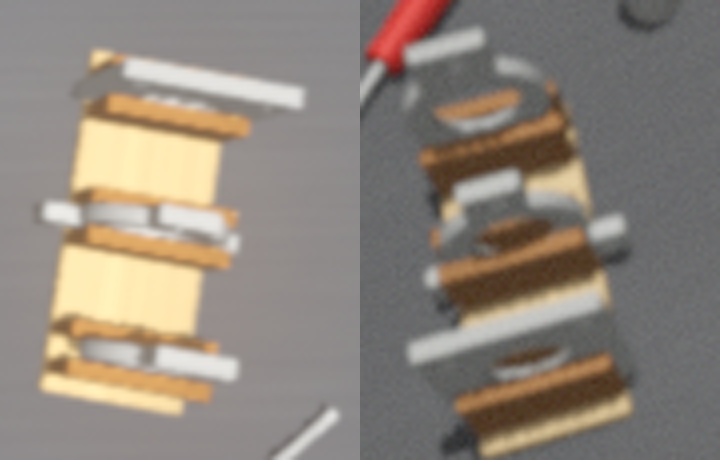

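The crop shows the tall two-bolt flange in the slot nearest the robot (z up to 0.143). The triangle is in the middle and the square is farthest. The resonator's mid is about (0.550, -0.053) with its stub at yaw -23.9°. Next I'll work out the saddle and a move to above the resonator.

```bash
cat >> h.py <<'E'
from scipy.spatial.transform import Rotation as Ro
np.set_printoptions(precision=4,suppress=True)
def pose():
    s=robot.sense(); q=s["orientation"]; return s["eef_pos"],Ro.from_quat([q[1],q[2],q[3],q[0]]),s
def frame(xyaw,slope=0,along='x'):
    """tool down; tool x (or y) along horizontal yaw(deg) raised by slope(deg); tool z down"""
    a,b=np.radians(xyaw),np.radians(slope)
    v=np.array([np.cos(a)*np.cos(b),np.sin(a)*np.cos(b),np.sin(b)]); h=np.array([-np.sin(a),np.cos(a),0])
    up=np.cross(v,h)
    z=-up
    if along=='x': x=v; y=np.cross(z,x)
    else: y=v; x=np.cross(y,z)
    return Ro.from_matrix(np.c_[x,y,z])
def plan(p,R):
    P,Q,s=pose(); rv=np.degrees((Q.inv()*R).as_rotvec())
    print("turn(deg)",rv,"| then shift(cm) in new axes",R.inv().apply(p-P)*100,"| in present axes",Q.inv().apply(p-P)*100)
E
python3 - <<'E'
from h import *
T=np.load("top0.npy");S=np.load("scene0.npy")
m0=np.array([.526,.2]);
for n,W,r in [("top",T,(150,170,235,285)),("scene",S,(318,145,392,240))]:
    a=W[r[1]:r[3],r[0]:r[2]].reshape(-1,3); a=a[np.isfinite(a[:,0])]
    y=-11.8
    for it in range(3):
        e=np.array([np.cos(np.radians(y)),np.sin(np.radians(y))]);q=np.array([-e[1],e[0]])
        p=a[:,:2]-m0;s=p@e;w=p@q; C=[]
        for lo,hi,zz in [(-.065,-.015,.112),(.02,.065,.128)]:
            for g in (-1,1):
                b=(s>lo)&(s<hi)&(w*g>.02)&(a[:,2]>zz)&(a[:,2]<.16); 
                t=a[b]; C.append(t.mean(0)); 
                if it==2: print(n,g,b.sum(),t.mean(0),"s",s[b].min(),s[b].max(),"w",w[b].min(),w[b].max())
        C=np.array(C); d=(C[2]+C[3]-C[0]-C[1])/2; y=np.degrees(np.arctan2(d[1],d[0]))
        d2=(C[1]-C[0]+C[3]-C[2])/2
    print("mid",C.mean(0),"yaw",y,"len",np.hypot(*d[:2]),"cross yaw",np.degrees(np.arctan2(d2[1],d2[0]))-90)
    f=a[(a[:,2]>.008)&(a[:,2]<.024)]; p=f[:,:2]-m0; f=f[(abs(p@e)<.115)&(abs(p@q)<.058)]
    print(cv2.minAreaRect((f[:,:2]*1000).astype(np.float32)))
plan(np.array([.550,-.0535,.2]),frame(156.1))
E
```

```text
top -1 29 [0.4844 0.1787 0.1154] s -0.04100101180113562 -0.028020856243327525 w -0.036876134139416386 -0.026040692333147795
top 1 35 [0.5043 0.25   0.1151] s -0.04235608931600129 -0.027664865126763402 w 0.03554754285410268 0.0484850990744782
top -1 34 [0.5595 0.1573 0.1317] s 0.03657004529767516 0.05066453716922672 w -0.03695374701522296 -0.02425066902741179
top 1 36 [0.5796 0.2284 0.1319] s 0.036086023316352335 0.050759273020100255 w 0.034663100838574004 0.047963907438384586
mid [0.5319 0.2036 0.1235] yaw -15.965973757630012 len 0.07820494803682257 cross yaw -15.678467768401163
((529.711181640625, 204.66683959960938), (100.76177978515625, 220.0165557861328), 74.01293182373047)
scene -1 17 [0.4862 0.1802 0.1157] s -0.039953443959663826 -0.027343966571201413 w -0.03347755220588992 -0.025006432160727263
scene 1 21 [0.5068 0.2519 0.1146] s -0.04274456334519279 -0.026503929339921198 w 0.03826217006251001 0.049800351953200796
scene -1 23 [0.5606 0.1597 0.1313] s 0.034373491461294425 0.05166570314109961 w -0.03406329213574711 -0.02413689312580102
scene 1 23 [0.5818 0.2311 0.1311] s 0.03709819492508166 0.052575817351241824 w 0.04048215134098516 0.04993188987476769
mid [0.5339 0.2057 0.1232] yaw -15.474173816528284 len 0.07751560772321463 cross yaw -16.306532462867708
((531.6398315429688, 206.85545349121094), (100.1568374633789, 220.53533935546875), 73.84807586669922)
turn(deg) [-0.0927 -0.0123  8.2127] | then shift(cm) in new axes [-60.3126 -36.9983   3.8567] | in present axes [-54.4102 -45.2282   3.911 ]
```

Emit:
arm_command:
  commands:
    - {"wz": 8.2, "jaw": 1}
    - {"tx": -4, "ty": -2.45}
    - {"tx": -4, "ty": -2.45}
    - {"tx": -4, "ty": -2.45}
    - {"tx": -4, "ty": -2.45}
    - {"tx": -4, "ty": -2.45}
    - {"tx": -4, "ty": -2.45}
    - {"tx": -4, "ty": -2.45}
    - {"tx": -4, "ty": -2.45}
    - {"tx": -4, "ty": -2.45}

```text
schema error: expected keys tx, ty, tz, wx, wy, wz, jaw
```

```bash
python3 -c "
from h import *
plan(np.array([.550,-.0535,.15]),frame(156.1)); print(pose()[0],pose()[2]['t'])"
```

```text
turn(deg) [-0.0927 -0.0123  8.2127] | then shift(cm) in new axes [-60.3126 -36.9983   8.8567] | in present axes [-54.4118 -45.2202   8.911 ]
[0.1485 0.5291 0.2386] 0.1
```

All keys are required in every row.

Emit:
arm_command:
  commands:
    - {"tx": 0, "ty": 0, "tz": 0, "wx": 0, "wy": 0, "wz": 8.2, "jaw": 1}
    - {"tx": -4, "ty": -2.45, "tz": 0, "wx": 0, "wy": 0, "wz": 0, "jaw": 1}
    - {"tx": -4, "ty": -2.45, "tz": 0, "wx": 0, "wy": 0, "wz": 0, "jaw": 1}
    - {"tx": -4, "ty": -2.45, "tz": 0, "wx": 0, "wy": 0, "wz": 0, "jaw": 1}
    - {"tx": -4, "ty": -2.45, "tz": 0, "wx": 0, "wy": 0, "wz": 0, "jaw": 1}
    - {"tx": -4, "ty": -2.45, "tz": 0, "wx": 0, "wy": 0, "wz": 0, "jaw": 1}
    - {"tx": -4, "ty": -2.45, "tz": 0, "wx": 0, "wy": 0, "wz": 0, "jaw": 1}
    - {"tx": -4, "ty": -2.45, "tz": 0, "wx": 0, "wy": 0, "wz": 0, "jaw": 1}
    - {"tx": -4, "ty": -2.45, "tz": 0, "wx": 0, "wy": 0, "wz": 0, "jaw": 1}
    - {"tx": -4, "ty": -2.45, "tz": 0, "wx": 0, "wy": 0, "wz": 0, "jaw": 1}

```text
t: 1.1
eef_pos: [0.3893, 0.1719, 0.2349]
orientation: [-0.002, 0.205, 0.979, -0.002]
wrist_force: [1.2, 0.4, 0.1]
opening: 0.998
```

```bash
python3 -c "
from h import *
plan(np.array([.550,-.0535,.15]),frame(156.1)); print(pose()[0],pose()[2]['t'])"
```

```text
turn(deg) [-0.2971 -0.1637  0.2806] | then shift(cm) in new axes [-23.8254 -14.0962   8.4888] | in present axes [-23.7805 -14.1688   8.4941]
[0.3893 0.1719 0.2349] 1.1
```

Emit:
arm_command:
  commands:
    - {"tx": -4, "ty": -2.4, "tz": 0, "wx": 0, "wy": 0, "wz": 0, "jaw": 1}
    - {"tx": -4, "ty": -2.4, "tz": 0, "wx": 0, "wy": 0, "wz": 0, "jaw": 1}
    - {"tx": -4, "ty": -2.4, "tz": 0, "wx": 0, "wy": 0, "wz": 0, "jaw": 1}
    - {"tx": -4, "ty": -2.4, "tz": 0, "wx": 0, "wy": 0, "wz": 0, "jaw": 1}
    - {"tx": -4, "ty": -2.4, "tz": 1, "wx": 0, "wy": 0, "wz": 0, "jaw": 1}
    - {"tx": -3, "ty": -1.8, "tz": 2, "wx": 0, "wy": 0, "wz": 0, "jaw": 1}
    - {"tx": 0, "ty": 0, "tz": 2, "wx": 0, "wy": 0, "wz": 0, "jaw": 1}
    - {"tx": 0, "ty": 0, "tz": 0, "wx": 0, "wy": 0, "wz": 0, "jaw": 1}

```text
t: 1.9
eef_pos: [0.5509, -0.0646, 0.1811]
orientation: [-0.002, 0.209, 0.978, -0.002]
wrist_force: [-0.2, 0.6, -0.5]
opening: 1.005
```

```bash
python3 -c "
from h import *
plan(np.array([.550,-.0535,.019]),frame(156.1)); print(pose()[0],pose()[2]['t'])"
```

```text
turn(deg) [-0.3136 -0.1726 -0.2588] | then shift(cm) in new axes [ 0.5348  0.9826 16.205 ] | in present axes [ 0.4906  1.069  16.201 ]
[ 0.5509 -0.0646  0.1811] 1.9
```

Emit:
arm_command:
  commands:
    - {"tx": 0.5, "ty": 1, "tz": 1, "wx": -0.3, "wy": -0.2, "wz": -0.25, "jaw": 1}
    - {"tx": 0, "ty": 0, "tz": 4, "wx": 0, "wy": 0, "wz": 0, "jaw": 1}
    - {"tx": 0, "ty": 0, "tz": 4, "wx": 0, "wy": 0, "wz": 0, "jaw": 1}
    - {"tx": 0, "ty": 0, "tz": 0, "wx": 0, "wy": 0, "wz": 0, "jaw": 1}

```text
t: 2.3
eef_pos: [0.5511, -0.0493, 0.0914]
orientation: [0.003, 0.206, 0.979, 0.001]
wrist_force: [-1.0, -0.4, -1.1]
opening: 1.002
```

```bash
python3 -c "
from h import *
plan(np.array([.550,-.0535,.019]),frame(156.1)); print(pose()[0],pose()[2]['t'])
im,W=snap('scene'); cv2.imwrite('pics/s1.png',cv2.resize(im[130:330,180:380],None,fx=3,fy=3))"
```

```text
turn(deg) [0.1356 0.3132 0.1483] | then shift(cm) in new axes [-0.0663 -0.4264  7.2361] | in present axes [-0.0256 -0.4437  7.2353]
[ 0.5511 -0.0493  0.0914] 2.3
```

View pics/s1.png

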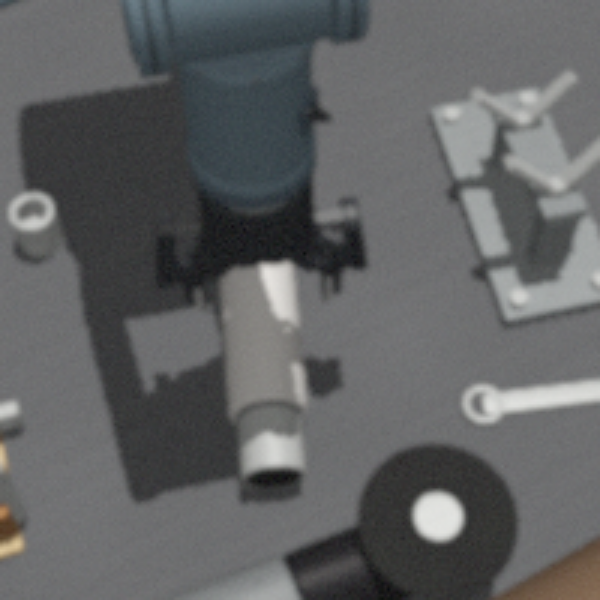

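The crop shows the fingers straddling the resonator on both sides (fingers at about (175,265) and (345,265), stub end at (272,475)). Now I'll go down and grip.

Emit:
arm_command:
  commands:
    - {"tx": 0, "ty": -0.4, "tz": 0, "wx": 0.1, "wy": 0.3, "wz": 0, "jaw": 1}
    - {"tx": 0, "ty": 0, "tz": 2.5, "wx": 0, "wy": 0, "wz": 0, "jaw": 1}
    - {"tx": 0, "ty": 0, "tz": 2, "wx": 0, "wy": 0, "wz": 0, "jaw": 1}
    - {"tx": 0, "ty": 0, "tz": 1.2, "wx": 0, "wy": 0, "wz": 0, "jaw": 1}
    - {"tx": 0, "ty": 0, "tz": 0.6, "wx": 0, "wy": 0, "wz": 0, "jaw": 1}
    - {"tx": 0, "ty": 0, "tz": 0, "wx": 0, "wy": 0, "wz": 0, "jaw": 1}

```text
t: 2.95
eef_pos: [0.5604, -0.0538, 0.0431]
orientation: [0.013, 0.204, 0.979, -0.001]
wrist_force: [0.1, -0.4, -0.1]
opening: 1.0
```

```bash
python3 -c "
from h import *
plan(np.array([.550,-.0535,.020]),frame(156.1)); print(pose()[0],pose()[2]['t'])"
```

```text
turn(deg) [0.2242 1.4658 0.4118] | then shift(cm) in new axes [ 0.9611 -0.3921  2.306 ] | in present axes [ 1.0226 -0.3939  2.2791]
[ 0.5604 -0.0538  0.0431] 2.95
```

Emit:
arm_command:
  commands:
    - {"tx": 1.0, "ty": -0.4, "tz": 0, "wx": 0.2, "wy": 1.4, "wz": 0.4, "jaw": 1}
    - {"tx": 0, "ty": 0, "tz": 0, "wx": 0, "wy": 0, "wz": 0, "jaw": 1}

```text
t: 3.15
eef_pos: [0.5498, -0.0537, 0.0447]
orientation: [0.001, 0.207, 0.978, 0.0]
wrist_force: [0.1, 0.0, -0.8]
opening: 1.001
```

```bash
python3 -c "
from h import *
plan(np.array([.550,-.0535,.020]),frame(156.1)); print(pose()[0],pose()[2]['t'])"
```

```text
turn(deg) [ 0.0222  0.0885 -0.0071] | then shift(cm) in new axes [-0.01    0.0256  2.4654] | in present axes [-0.0062  0.0246  2.4654]
[ 0.5498 -0.0537  0.0447] 3.15
```

Emit:
arm_command:
  commands:
    - {"tx": 0, "ty": 0, "tz": 0.8, "wx": 0, "wy": 0, "wz": 0, "jaw": 1}
    - {"tx": 0, "ty": 0, "tz": 0.8, "wx": 0, "wy": 0, "wz": 0, "jaw": 1}
    - {"tx": 0, "ty": 0, "tz": 0.8, "wx": 0, "wy": 0, "wz": 0, "jaw": 1}
    - {"tx": 0, "ty": 0, "tz": 0, "wx": 0, "wy": 0, "wz": 0, "jaw": 1}

```text
t: 3.55
eef_pos: [0.5505, -0.0542, 0.0199]
orientation: [0.002, 0.207, 0.978, -0.0]
wrist_force: [-0.3, 0.8, -0.8]
opening: 0.999
```

```bash
python3 -c "
from h import *
plan(np.array([.550,-.0535,.020]),frame(156.1)); print(pose()[0],pose()[2]['t'])"
```

```text
turn(deg) [ 0.0394  0.22   -0.0354] | then shift(cm) in new axes [ 0.0731  0.04   -0.0081] | in present axes [ 0.0731  0.04   -0.0083]
[ 0.5505 -0.0542  0.0199] 3.55
```

Now grip, then lift a little.

Emit:
arm_command:
  commands:
    - {"tx": 0, "ty": 0, "tz": 0, "wx": 0, "wy": 0, "wz": 0, "jaw": -1}
    - {"tx": 0, "ty": 0, "tz": 0, "wx": 0, "wy": 0, "wz": 0, "jaw": -1}
    - {"tx": 0, "ty": 0, "tz": 0, "wx": 0, "wy": 0, "wz": 0, "jaw": -1}
    - {"tx": 0, "ty": 0, "tz": 0, "wx": 0, "wy": 0, "wz": 0, "jaw": -1}
    - {"tx": 0, "ty": 0, "tz": 0, "wx": 0, "wy": 0, "wz": 0, "jaw": -1}

```text
t: 4.05
eef_pos: [0.5502, -0.054, 0.0196]
orientation: [0.001, 0.207, 0.978, -0.0]
wrist_force: [0.7, -0.6, -0.4]
opening: 0.683
```

Emit:
arm_command:
  commands:
    - {"tx": 0, "ty": 0, "tz": -1, "wx": 0, "wy": 0, "wz": 0, "jaw": -1}
    - {"tx": 0, "ty": 0, "tz": -1, "wx": 0, "wy": 0, "wz": 0, "jaw": -1}
    - {"tx": 0, "ty": 0, "tz": 0, "wx": 0, "wy": 0, "wz": 0, "jaw": -1}

```text
t: 4.35
eef_pos: [0.5484, -0.0534, 0.0394]
orientation: [-0.001, 0.207, 0.978, 0.0]
wrist_force: [-0.0, 0.2, -6.5]
opening: 0.682
```

```bash
python3 -c "
from h import *
R=frame(164,-12)
up=-R.as_matrix()[:,2]; print(up)
plan(np.array([.531,.2055,.130])+up*.09,R); print(pose()[0],pose()[2]['t'])"
```

```text
[-0.1999  0.0573  0.9781]
turn(deg) [ -0.8206 -12.092   -7.8987] | then shift(cm) in new axes [  6.731   24.4041 -19.6973] | in present axes [ 13.9772  22.6988 -17.8396]
[ 0.5484 -0.0534  0.0394] 4.35
```

Emit:
arm_command:
  commands:
    - {"tx": 0, "ty": 0, "tz": -2, "wx": 0, "wy": 0, "wz": 0, "jaw": -1}
    - {"tx": 0, "ty": 0, "tz": -3, "wx": 0, "wy": 0, "wz": 0, "jaw": -1}
    - {"tx": 0, "ty": 0, "tz": -3, "wx": 0, "wy": 0, "wz": 0, "jaw": -1}
    - {"tx": 0, "ty": 0, "tz": -3, "wx": 0, "wy": 0, "wz": 0, "jaw": -1}
    - {"tx": 0, "ty": 0, "tz": -3, "wx": 0, "wy": 0, "wz": 0, "jaw": -1}
    - {"tx": 0, "ty": 0, "tz": -2, "wx": -0.2, "wy": -3, "wz": -2, "jaw": -1}
    - {"tx": 0, "ty": 0, "tz": 0, "wx": -0.2, "wy": -3, "wz": -2, "jaw": -1}
    - {"tx": 0, "ty": 0, "tz": 0, "wx": -0.2, "wy": -3, "wz": -2, "jaw": -1}
    - {"tx": 0, "ty": 0, "tz": 0, "wx": -0.2, "wy": -3, "wz": -2, "jaw": -1}
    - {"tx": 0, "ty": 0, "tz": 0, "wx": 0, "wy": 0, "wz": 0, "jaw": -1}

```text
t: 5.35
eef_pos: [0.5441, -0.0519, 0.2035]
orientation: [0.101, 0.135, 0.986, -0.014]
wrist_force: [0.0, -0.1, -5.9]
opening: 0.685
```

```bash
python3 -c "
from h import *
R=frame(164,-12)
up=-R.as_matrix()[:,2]
plan(np.array([.531,.2055,.130])+up*.07,R); print(pose()[0],pose()[2]['t'])"
```

```text
turn(deg) [ 0.0392 -0.2511  0.4086] | then shift(cm) in new axes [ 9.6967 24.3839 -1.5456] | in present axes [ 9.5292 24.4535 -1.4868]
[ 0.5441 -0.0519  0.2035] 5.35
```

Emit:
arm_command:
  commands:
    - {"tx": 1, "ty": 2.4, "tz": 0, "wx": 0, "wy": 0, "wz": 0.4, "jaw": -1}
    - {"tx": 1.3, "ty": 3.4, "tz": 0, "wx": 0, "wy": 0, "wz": 0, "jaw": -1}
    - {"tx": 1.3, "ty": 3.4, "tz": 0, "wx": 0, "wy": 0, "wz": 0, "jaw": -1}
    - {"tx": 1.3, "ty": 3.4, "tz": 0, "wx": 0, "wy": 0, "wz": 0, "jaw": -1}
    - {"tx": 1.3, "ty": 3.4, "tz": 0, "wx": 0, "wy": 0, "wz": 0, "jaw": -1}
    - {"tx": 1.3, "ty": 3.4, "tz": 0, "wx": 0, "wy": 0, "wz": 0, "jaw": -1}
    - {"tx": 1, "ty": 2.4, "tz": 0, "wx": 0, "wy": 0, "wz": 0, "jaw": -1}
    - {"tx": 0.4, "ty": 1, "tz": 0, "wx": 0, "wy": 0, "wz": 0, "jaw": -1}
    - {"tx": 0, "ty": 0, "tz": 0, "wx": 0, "wy": 0, "wz": 0, "jaw": -1}

```text
t: 6.25
eef_pos: [0.5211, 0.1987, 0.182]
orientation: [0.092, 0.146, 0.985, -0.016]
wrist_force: [0.0, 0.6, -6.3]
opening: 0.683
```

```bash
python3 -c "
from h import *
R=frame(164,-12)
up=-R.as_matrix()[:,2]
plan(np.array([.531,.2055,.130])+up*.07,R); print(pose()[0],pose()[2]['t'])
p,Q,s=pose()
for n in ['top','scene']:
    im,W=snap(n); cv2.imwrite(f'pics/{n}2.png',im)
    L=(W.reshape(-1,3)-p)@Q.as_matrix(); L=L[np.isfinite(L[:,0])]  # tool frame
    # resonator visible ends: stub along -x
    b=L[(abs(L[:,1])<.029)&(abs(L[:,0])<.14)&(L[:,2]>-.041)&(L[:,2]<.01)&(abs(L[:,0])>.03)]
    print(n,len(b),'x',np.percentile(b[:,0],[0,.3,99.7,100]),'ends top z',[ (round(k,2),np.round(np.percentile(b[abs(b[:,0]-k)<.006][:,2],3),4)) for k in np.arange(-.11,.11,.02) if (abs(b[:,0]-k)<.006).sum()>5])
    for lo,hi in [(-.11,-.07),(.04,.06)]:
        c=b[(b[:,0]>lo)&(b[:,0]<hi)]; print('  y',c[:,1].min(),c[:,1].max(),len(c))
"
```

```text
turn(deg) [-0.4212 -1.2584 -0.8419] | then shift(cm) in new axes [ 0.3329  0.9283 -1.758 ] | in present axes [ 0.385   0.9101 -1.7569]
[0.5211 0.1987 0.182 ] 6.25
top 1659 x [-0.1147 -0.1146  0.0952  0.0961] ends top z [(np.float64(-0.11), np.float64(-0.0344)), (np.float64(-0.09), np.float64(-0.0349)), (np.float64(-0.07), np.float64(-0.0357)), (np.float64(-0.05), np.float64(-0.04)), (np.float64(-0.03), np.float64(-0.04)), (np.float64(0.03), np.float64(-0.035)), (np.float64(0.05), np.float64(-0.0402)), (np.float64(0.07), np.float64(-0.0372)), (np.float64(0.09), np.float64(-0.0366))]
  y -0.025720930945668907 0.020842712713661442 551
  y -0.0289976331435156 -0.0013172153867976565 146
scene 1159 x [-0.1173 -0.1169  0.0757  0.0954] ends top z [(np.float64(-0.11), np.float64(-0.0334)), (np.float64(-0.09), np.float64(-0.034)), (np.float64(-0.07), np.float64(-0.0379)), (np.float64(-0.05), np.float64(-0.0397)), (np.float64(-0.03), np.float64(-0.0391)), (np.float64(0.05), np.float64(-0.0327)), (np.float64(0.07), np.float64(-0.0311))]
  y -0.024230654157441973 0.02327794574883387 338
  y -0.02809626563004278 -0.014340270313787313 26
```

Emit:
arm_command:
  commands:
    - {"tx": 0.4, "ty": 0.9, "tz": 0, "wx": -0.4, "wy": -1.25, "wz": -0.8, "jaw": -1}
    - {"tx": 0, "ty": 0, "tz": 0, "wx": 0, "wy": 0, "wz": 0, "jaw": -1}

```text
t: 6.55
eef_pos: [0.5207, 0.2052, 0.1812]
orientation: [0.104, 0.141, 0.984, -0.015]
wrist_force: [-0.9, -1.2, -6.1]
opening: 0.679
```

```bash
python3 -c "
from h import *
R=frame(164,-12)
up=-R.as_matrix()[:,2]
plan(np.array([.531,.2055,.130])-up*.0104,R); print(pose()[0],pose()[2]['t'])"
```

```text
turn(deg) [-0.1201  0.0934 -0.24  ] | then shift(cm) in new axes [0.1072 0.3117 6.2468] | in present axes [0.1187 0.3243 6.246 ]
[0.5207 0.2052 0.1812] 6.55
```

Emit:
arm_command:
  commands:
    - {"tx": 0.1, "ty": 0.3, "tz": 0, "wx": -0.1, "wy": 0, "wz": -0.2, "jaw": -1}
    - {"tx": 0, "ty": 0, "tz": 1.2, "wx": 0, "wy": 0, "wz": 0, "jaw": -1}
    - {"tx": 0, "ty": 0, "tz": 1.2, "wx": 0, "wy": 0, "wz": 0, "jaw": -1}
    - {"tx": 0, "ty": 0, "tz": 1.2, "wx": 0, "wy": 0, "wz": 0, "jaw": -1}
    - {"tx": 0, "ty": 0, "tz": 0.6, "wx": 0, "wy": 0, "wz": 0, "jaw": -1}
    - {"tx": 0, "ty": 0, "tz": 0, "wx": 0, "wy": 0, "wz": 0, "jaw": -1}

```text
t: 7.15
eef_pos: [0.5297, 0.2036, 0.1356]
orientation: [0.104, 0.14, 0.985, -0.015]
wrist_force: [-0.4, 0.7, -6.5]
opening: 0.687
```

```bash
python3 -c "
from h import *
R=frame(164,-12)
up=-R.as_matrix()[:,2]
plan(np.array([.531,.2055,.130])-up*.0104,R); print(pose()[0],pose()[2]['t'])"
```

```text
turn(deg) [-0.1184  0.0404 -0.1713] | then shift(cm) in new axes [0.0437 0.2164 1.5997] | in present axes [0.0454 0.2196 1.5992]
[0.5297 0.2036 0.1356] 7.15
```

Emit:
arm_command:
  commands:
    - {"tx": 0.05, "ty": 0.2, "tz": 0.3, "wx": -0.1, "wy": 0, "wz": -0.2, "jaw": -1}
    - {"tx": 0, "ty": 0, "tz": 0.4, "wx": 0, "wy": 0, "wz": 0, "jaw": -1}
    - {"tx": 0, "ty": 0, "tz": 0.4, "wx": 0, "wy": 0, "wz": 0, "jaw": -1}
    - {"tx": 0, "ty": 0, "tz": 0.2, "wx": 0, "wy": 0, "wz": 0, "jaw": -1}
    - {"tx": 0, "ty": 0, "tz": 0, "wx": 0, "wy": 0, "wz": 0, "jaw": -1}

```text
t: 7.65
eef_pos: [0.5331, 0.2052, 0.1219]
orientation: [0.104, 0.138, 0.985, -0.015]
wrist_force: [0.0, -0.5, -6.5]
opening: 0.681
```

```bash
python3 -c "
from h import *
R=frame(164,-12)
up=-R.as_matrix()[:,2]
plan(np.array([.531,.2055,.130])-up*.0104,R); print(pose()[0],pose()[2]['t'],pose()[2]['wrist_force'])"
```

```text
turn(deg) [0.0093 0.0733 0.0432] | then shift(cm) in new axes [ 0.042  -0.0284  0.2018] | in present axes [ 0.0423 -0.0284  0.2017]
[0.5331 0.2052 0.1219] 7.65 [ 0.0419 -0.4692 -6.48  ]
```

Emit:
arm_command:
  commands:
    - {"tx": 0.04, "ty": 0, "tz": 0.1, "wx": 0, "wy": 0, "wz": 0, "jaw": -1}
    - {"tx": 0, "ty": 0, "tz": 0.1, "wx": 0, "wy": 0, "wz": 0, "jaw": -1}

```text
t: 7.85
eef_pos: [0.5335, 0.2054, 0.1203]
orientation: [0.105, 0.138, 0.985, -0.014]
wrist_force: [-0.1, 0.8, -3.7]
opening: 0.683
```

Emit:
arm_command:
  commands:
    - {"tx": 0, "ty": 0, "tz": 0.1, "wx": 0, "wy": 0, "wz": 0, "jaw": -1}

```text
t: 7.95
eef_pos: [0.5337, 0.2056, 0.1201]
orientation: [0.105, 0.138, 0.985, -0.014]
wrist_force: [-7.0, -0.1, 5.1]
opening: 0.684
```

Seated: the wrist load went from -6.5 N to about +5 N. I'll release it.

Emit:
arm_command:
  commands:
    - {"tx": 0, "ty": 0, "tz": 0, "wx": 0, "wy": 0, "wz": 0, "jaw": 0.5}
    - {"tx": 0, "ty": 0, "tz": 0, "wx": 0, "wy": 0, "wz": 0, "jaw": 0.7}
    - {"tx": 0, "ty": 0, "tz": 0, "wx": 0, "wy": 0, "wz": 0, "jaw": 1}
    - {"tx": 0, "ty": 0, "tz": 0, "wx": 0, "wy": 0, "wz": 0, "jaw": 1}
    - {"tx": 0, "ty": 0, "tz": 0, "wx": 0, "wy": 0, "wz": 0, "jaw": 1}

```text
t: 8.45
eef_pos: [0.538, 0.2062, 0.1244]
orientation: [0.11, 0.138, 0.984, -0.012]
wrist_force: [-0.8, -0.7, 0.3]
opening: 1.002
```

Emit:
arm_command:
  commands:
    - {"tx": 0, "ty": 0, "tz": -1, "wx": 0, "wy": 0, "wz": 0, "jaw": 1}
    - {"tx": 0, "ty": 0, "tz": -2, "wx": 0, "wy": 0, "wz": 0, "jaw": 1}
    - {"tx": 0, "ty": 0, "tz": -3, "wx": 0, "wy": 0, "wz": 0, "jaw": 1}
    - {"tx": 0, "ty": 0, "tz": -4, "wx": 0, "wy": 0, "wz": 0, "jaw": 1}
    - {"tx": 0, "ty": 0, "tz": -4, "wx": 0, "wy": 0, "wz": 0, "jaw": 1}
    - {"tx": 0, "ty": 0, "tz": -2, "wx": 0, "wy": 0, "wz": 0, "jaw": 1}
    - {"tx": 0, "ty": 0, "tz": 0, "wx": 0, "wy": 0, "wz": 0, "jaw": 1}

```text
t: 9.15
eef_pos: [0.5017, 0.2153, 0.2897]
orientation: [0.11, 0.138, 0.984, -0.012]
wrist_force: [0.0, -1.1, 0.2]
opening: 0.997
```

```bash
cat > meas.py <<'E'
from h import *
# resonator in the saddle frame, and tall flange in the rack, from both views
R=frame(-16,12); c=np.array([.531,.2055,.130])
M=R.as_matrix(); B=np.c_[M[:,0],-M[:,1],-M[:,2]]
def res(W,n):
    L=(W.reshape(-1,3)-c)@B; L=L[np.isfinite(L[:,0])]
    b=L[(abs(L[:,1])<.05)&(abs(L[:,0])<.14)&(L[:,2]>.004)&(L[:,2]<.036)]
    print(n,len(b),'x',np.percentile(b[:,0],[0,.3,99.7,100]))
    for lo,hi in [(-.092,-.08),(-.06,-.03),(.03,.06),(.07,.09),(.09,.113)]:
        k=b[(b[:,0]>lo)&(b[:,0]<hi)]
        if len(k)>10:
            f=lambda q:np.hypot(k[:,1]-q[0],k[:,2]-q[1])-q[2]
            from scipy.optimize import least_squares
            q=least_squares(f,[0,0,.028],loss='soft_l1',f_scale=.001).x
            print('  x',lo,hi,len(k),'y,z,r fit',q,'ztop',np.percentile(k[:,2],97))
E
python3 - <<'E'
from meas import *
for n in ['top','scene']:
    im,W=snap(n); cv2.imwrite(f'pics/{n}3.png',im); np.save(f'{n}3.npy',W); res(W,n)
print(pose()[0],pose()[2]['t'])
E
```

```text
top 2130 x [-0.0958 -0.0951  0.1147  0.1149]
  x -0.092 -0.08 168 y,z,r fit [-0.0015  0.0005  0.027 ] ztop 0.02917064201565116
  x -0.06 -0.03 19 y,z,r fit [0.0007 0.0044 0.0263] ztop 0.03387560448640743
  x 0.03 0.06 433 y,z,r fit [-0.001   0.0002  0.0294] ztop 0.03156477392453378
  x 0.07 0.09 230 y,z,r fit [-0.001   0.0004  0.0236] ztop 0.025475283149932765
  x 0.09 0.113 268 y,z,r fit [-0.0009  0.      0.0238] ztop 0.025506792446860466
scene 1654 x [-0.0983 -0.0948  0.1166  0.1178]
  x -0.092 -0.08 103 y,z,r fit [0.0021 0.0001 0.0269] ztop 0.029590715077900526
  x -0.06 -0.03 207 y,z,r fit [0.002  0.0003 0.0291] ztop 0.030160283332072543
  x 0.03 0.06 247 y,z,r fit [ 0.0019 -0.0003  0.0296] ztop 0.030950022277691926
  x 0.07 0.09 141 y,z,r fit [0.0018 0.0002 0.0235] ztop 0.02447232765477387
  x 0.09 0.113 176 y,z,r fit [0.0016 0.0007 0.023 ] ztop 0.024623694969956155
[0.5009 0.2147 0.2862] 9.25
```

View pics/scene3.png

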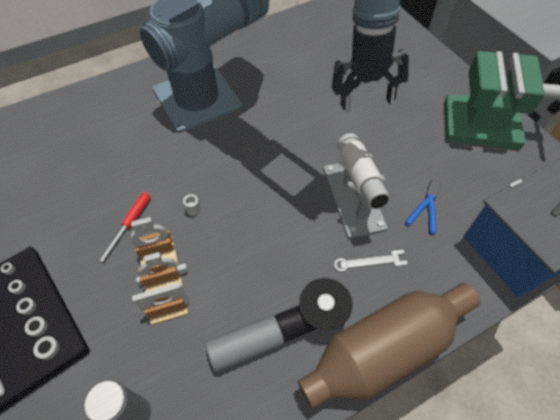

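Picture (6th viewed... scene3) shows the resonator lying in the cradle, stub end at (377,198) pointing uphill. The fits put the axis within 2 mm of the saddle axis and the ends at -95/+115 mm. Next is the flange.

```bash
python3 - <<'E'
from h import *
for n,r in [("top",(380,180,460,295)),("scene",(125,205,200,325))]:
    W=np.load(f"{n}3.npy"); a=W[r[1]:r[3],r[0]:r[2]].reshape(-1,3);a=a[np.isfinite(a[:,0])]
    t=a[(a[:,2]>.134)&(a[:,2]<.16)]; print(n,"lug top",len(t),t.mean(0),cv2.minAreaRect((t[:,:2]*1000).astype(np.float32)))
    w=a[(a[:,2]>.048)&(a[:,2]<.0595)]; print(" walls",cv2.minAreaRect((w[:,:2]*1000).astype(np.float32)))
    w=a[(a[:,2]>.006)&(a[:,2]<.0595)]; print(" rack",cv2.minAreaRect((w[:,:2]*1000).astype(np.float32)))
    for lo,hi in ((.40,.45),(.55,.6)):
        q=a[(a[:,2]>.062)&(a[:,0]>lo)&(a[:,0]<hi)]; print("  plate z-max",q[:,2].max(), q[:,:2].mean(0), np.degrees(np.arctan2(*cv2.fitLine((q[:,:2]*1000).astype(np.float32),2,0,.01,.01).ravel()[[1,0]])))
plan(np.array([.43,-.283,.25]),frame(78)); print(pose()[2]['joint_pos'])
E
```

```text
top lug top 109 [ 0.4246 -0.2847  0.1393] ((424.4600524902344, -285.4009704589844), (40.28551483154297, 10.158879280090332), 77.44049072265625)
 walls ((498.1639404296875, -299.63458251953125), (95.57095336914062, 182.9164581298828), 77.86213684082031)
 rack ((476.63189697265625, -303.38250732421875), (253.67330932617188, 155.17529296875), 15.794327735900879)
  plate z-max 0.14360667284928227 [ 0.4263 -0.2742] 77.189125
  plate z-max 0.10861486194770821 [ 0.5704 -0.3123] 78.09543
scene lug top 108 [ 0.4259 -0.2857  0.1391] ((425.4199523925781, -285.6015319824219), (39.729164123535156, 12.302530288696289), 78.33866882324219)
 walls ((499.95635986328125, -298.0253601074219), (94.64441680908203, 186.93748474121094), 76.44564819335938)
 rack ((450.7738037109375, -295.39776611328125), (176.69276428222656, 303.6522216796875), 60.69252014160156)
  plate z-max 0.14365630104413457 [ 0.428  -0.2851] 79.01774
  plate z-max 0.10781114122665315 [ 0.5753 -0.3155] 79.52133
turn(deg) [ 9.5571  9.8819 85.6687] | then shift(cm) in new axes [-50.16     3.4155   3.6232] | in present axes [ -5.9478 -49.8207   4.8318]
[ 0.271   0.1216  1.6107 -0.117   1.2227 -0.9916]
```

Emit:
arm_command:
  commands:
    - {"tx": -0.4, "ty": -3, "tz": 0.3, "wx": 0, "wy": 0, "wz": 0, "jaw": 0.3}
    - {"tx": -0.5, "ty": -4.6, "tz": 0.4, "wx": 0, "wy": 0, "wz": 0, "jaw": 0.3}
    - {"tx": -0.5, "ty": -4.6, "tz": 0.4, "wx": 0, "wy": 0, "wz": 0, "jaw": 0.3}
    - {"tx": -0.5, "ty": -4.6, "tz": 0.4, "wx": 0, "wy": 0, "wz": 0, "jaw": 0.3}
    - {"tx": -0.5, "ty": -4.6, "tz": 0.4, "wx": 0, "wy": 0, "wz": 0, "jaw": 0.3}
    - {"tx": -0.5, "ty": -4.6, "tz": 0.4, "wx": 0, "wy": 0, "wz": 0, "jaw": 0.3}
    - {"tx": -0.5, "ty": -4.6, "tz": 0.4, "wx": 0, "wy": 0, "wz": 0, "jaw": 0.3}
    - {"tx": -0.5, "ty": -4.6, "tz": 0.4, "wx": 0, "wy": 0, "wz": 0, "jaw": 0.3}
    - {"tx": -0.5, "ty": -4.6, "tz": 0.4, "wx": 0, "wy": 0, "wz": 0, "jaw": 0.3}
    - {"tx": -0.5, "ty": -4.6, "tz": 0.4, "wx": 0, "wy": 0, "wz": 0, "jaw": 0.3}

```text
t: 10.25
eef_pos: [0.4242, -0.2363, 0.2365]
orientation: [0.095, 0.134, 0.986, -0.009]
wrist_force: [0.8, 0.3, 0.2]
opening: 0.649
```

Emit:
arm_command:
  commands:
    - {"tx": 0, "ty": 0, "tz": 0, "wx": 0.87, "wy": 0.9, "wz": 7.8, "jaw": 0.3}
    - {"tx": 0, "ty": 0, "tz": 0, "wx": 0.87, "wy": 0.9, "wz": 7.8, "jaw": 0.3}
    - {"tx": 0, "ty": 0, "tz": 0, "wx": 0.87, "wy": 0.9, "wz": 7.8, "jaw": 0.3}
    - {"tx": 0, "ty": 0, "tz": 0, "wx": 0.87, "wy": 0.9, "wz": 7.8, "jaw": 0.3}
    - {"tx": 0, "ty": 0, "tz": 0, "wx": 0.87, "wy": 0.9, "wz": 7.8, "jaw": 0.3}
    - {"tx": 0, "ty": 0, "tz": 0, "wx": 0.87, "wy": 0.9, "wz": 7.8, "jaw": 0.3}
    - {"tx": 0, "ty": 0, "tz": 0, "wx": 0.87, "wy": 0.9, "wz": 7.8, "jaw": 0.3}
    - {"tx": 0, "ty": 0, "tz": 0, "wx": 0.87, "wy": 0.9, "wz": 7.8, "jaw": 0.3}
    - {"tx": 0, "ty": 0, "tz": 0, "wx": 0.87, "wy": 0.9, "wz": 7.8, "jaw": 0.3}
    - {"tx": 0, "ty": 0, "tz": 0, "wx": 0.87, "wy": 0.9, "wz": 7.8, "jaw": 0.3}

```text
t: 11.25
eef_pos: [0.4114, -0.2409, 0.2135]
orientation: [-0.026, 0.754, 0.657, -0.011]
wrist_force: [0.3, -0.0, -0.4]
opening: 0.653
```

```bash
python3 -c "
from h import *
plan(np.array([.425,-.2855,.20]),frame(78)); print(pose()[0],pose()[2]['t'],pose()[2]['opening'])"
```

```text
turn(deg) [-3.0615 -0.9073  4.1409] | then shift(cm) in new axes [-4.083   2.2606  1.3468] | in present axes [-4.2579  2.0262  1.1661]
[ 0.4114 -0.2409  0.2135] 11.25 0.6533387033385177
```

Emit:
arm_command:
  commands:
    - {"tx": -2.1, "ty": 1, "tz": -1, "wx": -1.5, "wy": -0.45, "wz": 2, "jaw": 0.3}
    - {"tx": -2.1, "ty": 1, "tz": 0, "wx": -1.5, "wy": -0.45, "wz": 2, "jaw": 0.3}
    - {"tx": 0, "ty": 0, "tz": 0, "wx": 0, "wy": 0, "wz": 0, "jaw": 0.3}

```text
t: 11.55
eef_pos: [0.4236, -0.286, 0.2156]
orientation: [-0.005, 0.779, 0.627, -0.0]
wrist_force: [-1.0, 0.8, -0.5]
opening: 0.654
```

```bash
python3 -c "
from h import *
plan(np.array([.425,-.2855,.17]),frame(78)); print(pose()[0],pose()[2]['t'],pose()[2]['opening'])"
```

```text
turn(deg) [-0.5022 -0.3405 -0.2709] | then shift(cm) in new axes [0.0758 0.1244 4.5638] | in present axes [0.0494 0.1641 4.5629]
[ 0.4236 -0.286   0.2156] 11.55 0.653537614563575
```

Emit:
arm_command:
  commands:
    - {"tx": 0.1, "ty": 0.15, "tz": 1, "wx": -0.5, "wy": -0.35, "wz": -0.25, "jaw": 0.3}
    - {"tx": 0, "ty": 0, "tz": 1.5, "wx": 0, "wy": 0, "wz": 0, "jaw": 0.3}
    - {"tx": 0, "ty": 0, "tz": 1.5, "wx": 0, "wy": 0, "wz": 0, "jaw": 0.3}
    - {"tx": 0, "ty": 0, "tz": 0, "wx": 0, "wy": 0, "wz": 0, "jaw": 0.3}

```text
t: 11.95
eef_pos: [0.4223, -0.2841, 0.1696]
orientation: [-0.004, 0.778, 0.629, -0.0]
wrist_force: [-0.4, -0.3, 0.4]
opening: 0.647
```

```bash
python3 -c "
from h import *
plan(np.array([.425,-.2855,.117]),frame(78)); print(pose()[0],pose()[2]['t'],pose()[2]['opening'])
im,W=snap('scene'); im2,W=snap('top'); cv2.imwrite('pics/s4.png',np.hstack([cv2.resize(im[180:330,90:220],None,fx=3,fy=3),cv2.resize(im2[170:320,365:495],None,fx=3,fy=3)]))"
```

```text
turn(deg) [-0.3797 -0.2958 -0.1035] | then shift(cm) in new axes [-0.0813  0.2901  5.2586] | in present axes [-0.1079  0.3252  5.256 ]
[ 0.4223 -0.2841  0.1696] 11.95 0.6467197242149811
```

View pics/s4.png

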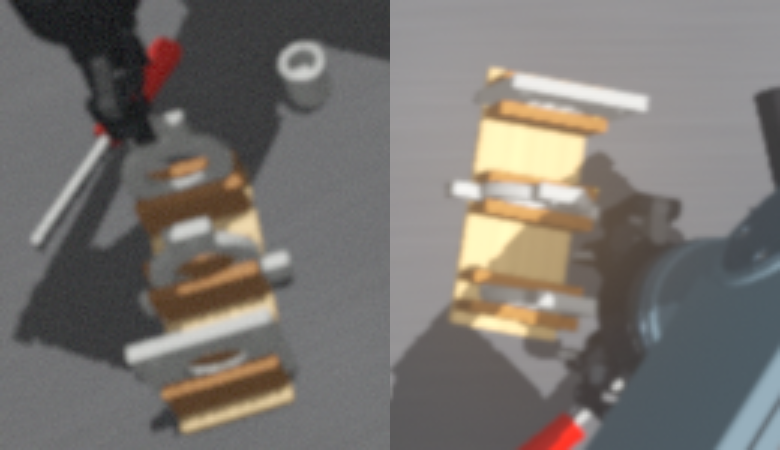

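The crops show the open fingers above the near flange's lug (lug top at (175,115) in the left crop, finger at (125,120)). The top view is offset by parallax. I'll correct and go down.

Emit:
arm_command:
  commands:
    - {"tx": -0.1, "ty": 0.3, "tz": 0.5, "wx": -0.4, "wy": -0.3, "wz": 0, "jaw": 0.3}
    - {"tx": 0, "ty": 0, "tz": 1, "wx": 0, "wy": 0, "wz": 0, "jaw": 0.3}
    - {"tx": 0, "ty": 0, "tz": 1, "wx": 0, "wy": 0, "wz": 0, "jaw": 0.3}
    - {"tx": 0, "ty": 0, "tz": 0.5, "wx": 0, "wy": 0, "wz": 0, "jaw": 0.3}
    - {"tx": 0, "ty": 0, "tz": 0, "wx": 0, "wy": 0, "wz": 0, "jaw": 0.3}

```text
t: 12.55
eef_pos: [0.4271, -0.2875, 0.1408]
orientation: [0.004, 0.778, 0.629, 0.0]
wrist_force: [0.3, 0.3, 0.8]
opening: 0.652
```

```bash
python3 -c "
from h import *
plan(np.array([.425,-.2855,.117]),frame(78)); print(pose()[0],pose()[2]['t'],pose()[2]['wrist_force'])"
```

```text
turn(deg) [ 0.3729  0.2457 -0.0738] | then shift(cm) in new axes [ 0.1508 -0.2504  2.3762] | in present axes [ 0.1606 -0.266   2.3739]
[ 0.4271 -0.2875  0.1408] 12.55 [0.3488 0.3353 0.8437]
```

Emit:
arm_command:
  commands:
    - {"tx": 0.1, "ty": -0.25, "tz": 0.5, "wx": 0.2, "wy": 0.2, "wz": 0, "jaw": 0.3}
    - {"tx": 0, "ty": 0, "tz": 0.8, "wx": 0, "wy": 0, "wz": 0, "jaw": 0.3}
    - {"tx": 0, "ty": 0, "tz": 0.8, "wx": 0, "wy": 0, "wz": 0, "jaw": 0.3}
    - {"tx": 0, "ty": 0, "tz": 0.3, "wx": 0, "wy": 0, "wz": 0, "jaw": 0.3}
    - {"tx": 0, "ty": 0, "tz": 0, "wx": 0, "wy": 0, "wz": 0, "jaw": 0.3}

```text
t: 13.05
eef_pos: [0.4248, -0.2859, 0.1146]
orientation: [0.001, 0.778, 0.629, 0.001]
wrist_force: [-0.0, -0.3, 0.0]
opening: 0.654
```

```bash
python3 -c "
from h import *
plan(np.array([.425,-.2855,.117]),frame(78)); print(pose()[0],pose()[2]['t'],pose()[2]['wrist_force'])"
```

```text
turn(deg) [ 0.1532  0.0254 -0.0739] | then shift(cm) in new axes [ 0.0474  0.01   -0.2403] | in present axes [ 0.0473  0.0106 -0.2403]
[ 0.4248 -0.2859  0.1146] 13.05 [-0.005  -0.3319  0.0368]
```

Emit:
arm_command:
  commands:
    - {"tx": 0, "ty": 0, "tz": -0.2, "wx": 0.15, "wy": 0, "wz": 0, "jaw": -0.2}
    - {"tx": 0, "ty": 0, "tz": 0, "wx": 0, "wy": 0, "wz": 0, "jaw": -0.5}
    - {"tx": 0, "ty": 0, "tz": 0, "wx": 0, "wy": 0, "wz": 0, "jaw": -1}
    - {"tx": 0, "ty": 0, "tz": 0, "wx": 0, "wy": 0, "wz": 0, "jaw": -1}
    - {"tx": 0, "ty": 0, "tz": 0, "wx": 0, "wy": 0, "wz": 0, "jaw": -1}
    - {"tx": 0, "ty": 0, "tz": 0, "wx": 0, "wy": 0, "wz": 0, "jaw": -1}
    - {"tx": 0, "ty": 0, "tz": 0, "wx": 0, "wy": 0, "wz": 0, "jaw": -1}

```text
t: 13.75
eef_pos: [0.4251, -0.2862, 0.1173]
orientation: [0.001, 0.777, 0.629, -0.0]
wrist_force: [-0.0, -0.8, -0.5]
opening: 0.109
```

```bash
python3 -c "
from h import *
plan(np.array([.425,-.2855,.117]),frame(78)); print(pose()[0],pose()[2]['t'],pose()[2]['wrist_force'],pose()[2]['opening'])"
```

```text
turn(deg) [ 0.04    0.0628 -0.0641] | then shift(cm) in new axes [ 0.0694 -0.0289  0.025 ] | in present axes [ 0.0693 -0.029   0.0249]
[ 0.4251 -0.2862  0.1173] 13.75 [-0.0446 -0.8312 -0.482 ] 0.10944888786312768
```

Gripped (9.3 mm). I'll lift straight up.

Emit:
arm_command:
  commands:
    - {"tx": 0, "ty": 0, "tz": -0.8, "wx": 0, "wy": 0, "wz": 0, "jaw": -1}
    - {"tx": 0, "ty": 0, "tz": -0.8, "wx": 0, "wy": 0, "wz": 0, "jaw": -1}
    - {"tx": 0, "ty": 0, "tz": -0.8, "wx": 0, "wy": 0, "wz": 0, "jaw": -1}
    - {"tx": 0, "ty": 0, "tz": -0.8, "wx": 0, "wy": 0, "wz": 0, "jaw": -1}

```text
t: 14.15
eef_pos: [0.4242, -0.2848, 0.1495]
orientation: [-0.002, 0.778, 0.629, -0.0]
wrist_force: [0.7, 0.4, -4.8]
opening: 0.107
```

```bash
python3 -c "
from h import *
plan(np.array([.425,-.2855,.26]),frame(78)); print(pose()[0],pose()[2]['t'],pose()[2]['wrist_force'],pose()[2]['opening'])"
```

```text
turn(deg) [-0.1667 -0.1226 -0.0752] | then shift(cm) in new axes [ -0.0496   0.0935 -11.0545] | in present axes [ -0.0259   0.0614 -11.0548]
[ 0.4242 -0.2848  0.1495] 14.15 [ 0.6559  0.35   -4.8193] 0.10664400794653471
```

Emit:
arm_command:
  commands:
    - {"tx": 0, "ty": 0.05, "tz": -2, "wx": -0.1, "wy": -0.1, "wz": 0, "jaw": -1}
    - {"tx": 0, "ty": 0, "tz": -3, "wx": 0, "wy": 0, "wz": 0, "jaw": -1}
    - {"tx": 0, "ty": 0, "tz": -3, "wx": 0, "wy": 0, "wz": 0, "jaw": -1}
    - {"tx": 0, "ty": 0, "tz": -3, "wx": 0, "wy": 0, "wz": 0, "jaw": -1}
    - {"tx": 0, "ty": 0, "tz": -1.5, "wx": 0, "wy": 0, "wz": 0, "jaw": -1}
    - {"tx": 0, "ty": 0, "tz": 0, "wx": 0, "wy": 0, "wz": 0, "jaw": -1}

```text
t: 14.75
eef_pos: [0.4237, -0.2841, 0.2832]
orientation: [-0.0, 0.778, 0.629, -0.001]
wrist_force: [-0.5, -0.6, -5.0]
opening: 0.106
```

```bash
cat > tgt.py <<'E'
from meas import *
Rf=frame(-16,12,'y'); 
def go(d,off=(0.0005,0,.0423)):
    plan(c+B[:,0]*d-Rf.apply(off),Rf); s=pose()[2]; print(pose()[0],s['t'],s['wrist_force'],s['opening'])
E
python3 -c "
from tgt import *
go(.20)"
```

```text
turn(deg) [-12.0596  -0.3827   3.9125] | then shift(cm) in new axes [49.9765 13.705  10.0926] | in present axes [48.8016 18.8954  6.9788]
[ 0.4237 -0.2841  0.2832] 14.75 [-0.5202 -0.5791 -5.0393] 0.10636200778277886
```

Emit:
arm_command:
  commands:
    - {"tx": 0, "ty": 0, "tz": 0, "wx": -4, "wy": -0.1, "wz": 1.3, "jaw": -1}
    - {"tx": 0, "ty": 0, "tz": 0, "wx": -4, "wy": -0.1, "wz": 1.3, "jaw": -1}
    - {"tx": 0, "ty": 0, "tz": 0, "wx": -4, "wy": -0.1, "wz": 1.3, "jaw": -1}
    - {"tx": 3, "ty": 1, "tz": 0, "wx": 0, "wy": 0, "wz": 0, "jaw": -1}
    - {"tx": 4, "ty": 1.2, "tz": 0, "wx": 0, "wy": 0, "wz": 0, "jaw": -1}
    - {"tx": 4, "ty": 1.2, "tz": 0, "wx": 0, "wy": 0, "wz": 0, "jaw": -1}
    - {"tx": 4, "ty": 1.2, "tz": 0, "wx": 0, "wy": 0, "wz": 0, "jaw": -1}
    - {"tx": 4, "ty": 1.2, "tz": 0, "wx": 0, "wy": 0, "wz": 0, "jaw": -1}
    - {"tx": 4, "ty": 1.2, "tz": 0, "wx": 0, "wy": 0, "wz": 0, "jaw": -1}
    - {"tx": 4, "ty": 1.2, "tz": 0, "wx": 0, "wy": 0, "wz": 0, "jaw": -1}

```text
t: 15.75
eef_pos: [0.5704, -0.0423, 0.2899]
orientation: [0.077, 0.8, 0.592, 0.058]
wrist_force: [-0.4, -1.3, -4.9]
opening: 0.108
```

```bash
python3 -c "
from tgt import *
go(.20)"
```

```text
turn(deg) [-0.9344  0.0584 -0.9754] | then shift(cm) in new axes [22.6834  6.2932  9.2057] | in present axes [22.7978  6.0551  9.0818]
[ 0.5704 -0.0423  0.2899] 15.75 [-0.4182 -1.3052 -4.8993] 0.10782379886515944
```

Emit:
arm_command:
  commands:
    - {"tx": 3.5, "ty": 1, "tz": 0, "wx": -0.9, "wy": 0, "wz": -0.9, "jaw": -1}
    - {"tx": 4, "ty": 1.2, "tz": 0, "wx": 0, "wy": 0, "wz": 0, "jaw": -1}
    - {"tx": 4, "ty": 1.2, "tz": 1, "wx": 0, "wy": 0, "wz": 0, "jaw": -1}
    - {"tx": 3.5, "ty": 1, "tz": 2, "wx": 0, "wy": 0, "wz": 0, "jaw": -1}
    - {"tx": 3, "ty": 0.8, "tz": 2, "wx": 0, "wy": 0, "wz": 0, "jaw": -1}
    - {"tx": 1.5, "ty": 0.4, "tz": 1, "wx": 0, "wy": 0, "wz": 0, "jaw": -1}
    - {"tx": 0, "ty": 0, "tz": 0, "wx": 0, "wy": 0, "wz": 0, "jaw": -1}

```text
t: 16.45
eef_pos: [0.6874, 0.141, 0.2287]
orientation: [0.077, 0.793, 0.602, 0.055]
wrist_force: [0.3, 0.1, -4.6]
opening: 0.104
```

```bash
python3 -c "
from tgt import *
go(.20)"
```

```text
turn(deg) [-1.1318  0.2055  0.3985] | then shift(cm) in new axes [1.8421 1.5018 1.9289] | in present axes [1.8383 1.5523 1.8922]
[0.6874 0.141  0.2287] 16.45 [ 0.3064  0.0827 -4.6143] 0.10416488032628801
```

Emit:
arm_command:
  commands:
    - {"tx": 0.9, "ty": 0.5, "tz": 0, "wx": -1.1, "wy": 0.2, "wz": 0.4, "jaw": -1}
    - {"tx": 0.9, "ty": 0, "tz": 0.9, "wx": 0, "wy": 0, "wz": 0, "jaw": -1}
    - {"tx": 0, "ty": 0, "tz": 0.9, "wx": 0, "wy": 0, "wz": 0, "jaw": -1}
    - {"tx": 0, "ty": 0, "tz": 0, "wx": 0, "wy": 0, "wz": 0, "jaw": -1}

```text
t: 16.85
eef_pos: [0.6993, 0.1554, 0.2085]
orientation: [0.083, 0.795, 0.598, 0.061]
wrist_force: [-0.1, -0.4, -5.2]
opening: 0.104
```

```bash
cat > fl.py <<'E'
from tgt import *
go(.135)
for n in ['top','scene']:
    im,W=snap(n); cv2.imwrite(f'pics/{n}5.png',im); np.save(f'{n}5.npy',W)
    p,Q,s=pose()
    L=(W.reshape(-1,3)-p)@Q.as_matrix(); L=L[np.isfinite(L[:,0])]
    b=L[(abs(L[:,0])<.05)&(L[:,2]>.02)&(L[:,2]<.12)&(abs(L[:,1])<.012)]
    lug=b[b[:,2]>.0975-.01]
    print(n,len(b),'x',np.percentile(b[:,0],[0,1,99,100]),'y',np.percentile(b[:,1],[1,10,50,90,99]),'z',np.percentile(b[:,2],[0,1,99,100]))
    f=b[(b[:,1]>np.percentile(b[:,1],60)-.004)]
    A=np.c_[np.ones(len(f)),f[:,0],f[:,2]-.0423]; k=A@np.zeros(3)
    for i in range(5):
        m=abs(f[:,1]-k)<(.02 if i==0 else .002); q=np.linalg.lstsq(A[m],f[m,1],rcond=None)[0]; k=A@q
    print('  face y at centre',q[0],'tilt deg dx,dz',np.degrees(q[1:]),m.sum())
    # world/saddle-frame extents
    F=(b@Q.as_matrix().T+p-c)@B
    print('  saddle-frame x',np.percentile(F[:,0],[1,50,99]),'y',np.percentile(F[:,1],[0,1,99,100]),'z',np.percentile(F[:,2],[0,1,99,100]))
    res(W,n)
E
python3 fl.py
```

```text
turn(deg) [-0.2239  0.1494 -0.0694] | then shift(cm) in new axes [ 0.1231 -5.303  -0.2012] | in present axes [ 0.1162 -5.3039 -0.1808]
[0.6993 0.1554 0.2085] 16.85 [-0.1053 -0.3885 -5.1905] 0.10358757988105566
top 50 x [-0.0411 -0.0409  0.0018  0.004 ] y [-0.0055 -0.0054 -0.0035  0.0027  0.0041] z [0.0204 0.0207 0.1023 0.1025]
  face y at centre -0.0037487292056937187 tilt deg dx,dz [-1.4167 -2.5383] 28
  saddle-frame x [0.1826 0.1847 0.1923] y [-0.0428 -0.0426 -0.      0.0022] z [-0.0615 -0.0613  0.0204  0.0206]
top 52 x [-0.0324 -0.0322  0.1148  0.1148]
  x 0.09 0.113 32 y,z,r fit [ 0.0016 -0.      0.0263] ztop 0.01615825261744866
scene 610 x [-0.0388 -0.0378  0.0387  0.04  ] y [-0.0055 -0.0015  0.0036  0.0052  0.0062] z [0.02   0.0206 0.1069 0.1098]
  face y at centre 0.004056966737886135 tilt deg dx,dz [-0.1339 -0.3431] 468
  saddle-frame x [0.1833 0.1923 0.1949] y [-0.0405 -0.0394  0.037   0.0384] z [-0.0681 -0.0652  0.0212  0.0218]
scene 1628 x [-0.0964 -0.0954  0.1163  0.1187]
  x -0.092 -0.08 101 y,z,r fit [ 0.0018 -0.0003  0.027 ] ztop 0.02807234188648496
  x -0.06 -0.03 201 y,z,r fit [0.002  0.0007 0.0289] ztop 0.03059413727845277
  x 0.03 0.06 244 y,z,r fit [ 0.0019 -0.      0.0294] ztop 0.03050853129185648
  x 0.07 0.09 138 y,z,r fit [0.0016 0.0003 0.0234] ztop 0.024589583679609412
  x 0.09 0.113 168 y,z,r fit [0.0013 0.001  0.0228] ztop 0.02459870083226985
```

View pics/scene5.png

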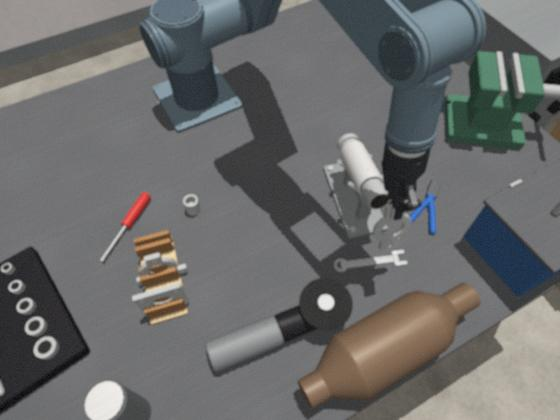

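The picture shows the flange held off the stub end (stub end near (380,200)), the near rack slot empty and the others untouched. The flange sits in the grip as planned, and its tilt is under 0.4°. I'll align it and then close in.

Emit:
arm_command:
  commands:
    - {"tx": 0.24, "ty": 0, "tz": -0.2, "wx": -0.2, "wy": 0.15, "wz": 0, "jaw": -1}
    - {"tx": 0, "ty": -1.2, "tz": 0, "wx": 0, "wy": 0, "wz": 0, "jaw": -1}
    - {"tx": 0, "ty": -1.2, "tz": 0, "wx": 0, "wy": 0, "wz": 0, "jaw": -1}
    - {"tx": 0, "ty": -0.8, "tz": 0, "wx": 0, "wy": 0, "wz": 0, "jaw": -1}
    - {"tx": 0, "ty": 0, "tz": 0, "wx": 0, "wy": 0, "wz": 0, "jaw": -1}

```text
t: 17.45
eef_pos: [0.6696, 0.1655, 0.2087]
orientation: [0.085, 0.795, 0.597, 0.066]
wrist_force: [0.3, 0.1, -5.3]
opening: 0.101
```

```bash
sed -i 's/c+B\[:,0\]\*d/c+B@np.array([d,.0012,.0003])/' tgt.py; python3 -c "
from tgt import *
go(.135)"
```

```text
turn(deg) [ 0.3995 -0.1481 -0.2527] | then shift(cm) in new axes [ 0.0893 -2.2491  0.4429] | in present axes [ 0.0782 -2.2525  0.4274]
[0.6696 0.1655 0.2087] 17.45 [ 0.3339  0.1029 -5.2822] 0.10118210725682042
```

Emit:
arm_command:
  commands:
    - {"tx": 0.08, "ty": 0, "tz": 0.4, "wx": 0.4, "wy": -0.15, "wz": -0.25, "jaw": -1}
    - {"tx": 0, "ty": -0.6, "tz": 0, "wx": 0, "wy": 0, "wz": 0, "jaw": -1}
    - {"tx": 0, "ty": -0.6, "tz": 0, "wx": 0, "wy": 0, "wz": 0, "jaw": -1}
    - {"tx": 0, "ty": -0.3, "tz": 0, "wx": 0, "wy": 0, "wz": 0, "jaw": -1}
    - {"tx": 0, "ty": 0, "tz": 0, "wx": 0, "wy": 0, "wz": 0, "jaw": -1}

```text
t: 17.95
eef_pos: [0.6563, 0.1704, 0.2018]
orientation: [0.084, 0.794, 0.599, 0.063]
wrist_force: [0.5, 0.2, -4.4]
opening: 0.108
```

```bash
python3 -c "
from tgt import *
go(.135)"
```

```text
turn(deg) [ 0.0635 -0.0134  0.0118] | then shift(cm) in new axes [-0.0095 -0.7246  0.0573] | in present axes [-0.0094 -0.7247  0.0565]
[0.6563 0.1704 0.2018] 17.95 [ 0.5378  0.1901 -4.4204] 0.10820730213713742
```

Emit:
arm_command:
  commands:
    - {"tx": 0, "ty": -0.3, "tz": 0.05, "wx": 0, "wy": 0, "wz": 0, "jaw": -1}
    - {"tx": 0, "ty": -0.3, "tz": 0, "wx": 0, "wy": 0, "wz": 0, "jaw": -1}
    - {"tx": 0, "ty": 0, "tz": 0, "wx": 0, "wy": 0, "wz": 0, "jaw": -1}
    - {"tx": 0, "ty": 0, "tz": 0, "wx": 0, "wy": 0, "wz": 0, "jaw": -1}

```text
t: 18.35
eef_pos: [0.6505, 0.1721, 0.2]
orientation: [0.084, 0.794, 0.599, 0.063]
wrist_force: [-0.1, -0.6, -4.1]
opening: 0.11
```

```bash
python3 fl.py
```

```text
turn(deg) [ 0.0855 -0.0174  0.0114] | then shift(cm) in new axes [-0.0117 -0.0919  0.0071] | in present axes [-0.0117 -0.0919  0.0069]
[0.6505 0.1721 0.2   ] 18.35 [-0.0837 -0.646  -4.1499] 0.1097820650457136
top 42 x [-0.0412 -0.0411 -0.0003 -0.0001] y [-0.0046 -0.0031  0.0026  0.0049  0.005 ] z [0.0204 0.0204 0.1035 0.1041]
  face y at centre 0.002994901316355164 tilt deg dx,dz [-1.2172  2.4587] 24
  saddle-frame x [0.1314 0.1386 0.1411] y [-0.0404 -0.0403  0.0005  0.0008] z [-0.0614 -0.0608  0.0223  0.0223]
top 723 x [-0.0254 -0.0208  0.1397  0.14  ]
  x 0.03 0.06 163 y,z,r fit [-0.0033  0.0024  0.0266] ztop 0.028068470435239874
  x 0.07 0.09 139 y,z,r fit [-0.0025  0.0015  0.0221] ztop 0.025079888298275364
  x 0.09 0.113 159 y,z,r fit [-0.0015  0.0002  0.0235] ztop 0.025441650561406497
scene 581 x [-0.0383 -0.0378  0.0383  0.041 ] y [-0.0047 -0.0006  0.0042  0.0058  0.0067] z [0.02   0.0203 0.1059 0.1086]
  face y at centre 0.004566181482681253 tilt deg dx,dz [-0.2381 -0.2099] 455
  saddle-frame x [0.1314 0.1403 0.1429] y [-0.0375 -0.0369  0.0391  0.0418] z [-0.066  -0.0632  0.0224  0.0226]
scene 1522 x [-0.0973 -0.095   0.1398  0.14  ]
  x -0.092 -0.08 104 y,z,r fit [ 0.0019 -0.0005  0.027 ] ztop 0.028365019656440223
  x -0.06 -0.03 205 y,z,r fit [ 0.002  -0.0006  0.0299] ztop 0.0305041494099247
  x 0.03 0.06 230 y,z,r fit [0.0016 0.0003 0.0292] ztop 0.0304475939312486
  x 0.07 0.09 126 y,z,r fit [0.0019 0.0001 0.0236] ztop 0.02483142567007409
  x 0.09 0.113 101 y,z,r fit [ 0.0035 -0.0014  0.0258] ztop 0.02424288559969512
```

```bash
python3 -c "
import cv2,numpy as np
a=cv2.imread('pics/scene5.png')[120:260,310:440];b=cv2.imread('pics/top5.png')[150:290,120:250]
cv2.imwrite('pics/fin.png',np.hstack([cv2.resize(x,None,fx=3,fy=3,interpolation=2) for x in (a,b)]))"
```

```text
(no output)
```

View pics/fin.png

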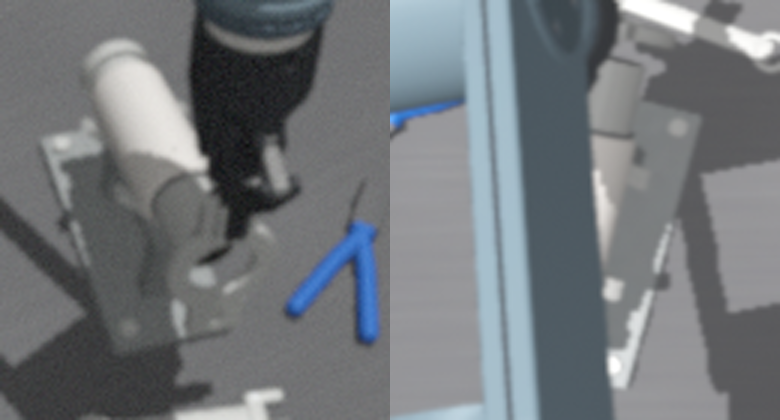

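The close-up shows the resonator seated and the flange held off the stub end, around (205,270) in the left crop, with the fingers clear. The numbers agree, so I'll hand in.

```bash
python3 -c "
from h import *
print(robot.finish_job()); s=robot.sense(); print(s['t'],s['wrist_force'],s['opening'])"
```

```text
the job is handed in; nothing more can be done
None
the job is handed in; nothing more can be done
```

The resonator is lying in the two V saddles with its long stub uphill, and I let go of it. The tall two-bolt flange is out of the rack and held off the end of the stub. I handed the job in at about 18.5 s; it gave no verdict.

- **Resonator:** its ends measured -95 to -96 mm and +115 to +117 mm from the saddle point, so it is centred to about 1–2 mm. Its axis was within about 2 mm of the saddle axis, and the push on seating was only about 5–9 N.
- **Flange:** the gap is about 14.5 mm by the scene camera and 15.6 mm by the arm's own pose. The bore is in line with the pipe to about 1–2 mm. The face is square to within about 0.3°, with the lugs one above the other. The wrist carries only the flange's weight (about 4 N), so nothing is touching.
- **Disagreements:** the two cameras differed by about 3 mm sideways on the resonator, within their stated calibration of about 2 mm each. I aimed between them, backed by the arm's pose when it seated the resonator. In the last top view the arm hides most of the flange, so I did not use that view's tilt fit (1–2.5° from 24 points).
- **Rest of the bench:** the pictures show nothing else disturbed. I judged that by eye and did not measure it again.

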